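# Tuck a flashing strip under a lapped cover plate and hold it down

### The job

Pick up the bent metal flashing strip and slide its thin flat edge about 35 mm (at least 25 mm) under the front lip of the hinged cover plate on the plywood board, square to the lip and centred along it, without lifting the plate. Then press the strip flat down on the board, firmly, with about 10 N, and finish while still holding it pressed down like that; leave the loose things round about where they are.

Things in the scene. Friction and masses are not known exactly. Their poses are not given: they have to be found in the camera images.
- strip: Loose bare aluminium flashing strip, L section, 0.14 to 0.28 kg, starts flat on the table. Flange 100 (x) by 90 mm (y), 4 mm thick; along its rear an upright folded hem to grip, 10 mm thick (x -50 to -40 mm), 90 mm long, top 34 mm above the underside. Origin: centre of the flange's underside; x points from the hem to the thin front edge (x = +50 mm, last 6 mm thinned to 2.7 mm), z up.
- strip_edge (a point): Middle of the strip's thin front edge, on its underside: 50 mm ahead of the strip's origin; axes as the strip's.
- strip_hem (a point): Middle of the top of the strip's upright hem: 45 mm behind the strip's origin and 34 mm above it; axes as the strip's. A tall bench press stands right of the strip (its base at y below 0, x beyond 0.42 m): bring the arm round in front of it, drawn in.
- board: Plywood board 190 (x) x 170 mm (y), 12 mm thick, fixed on the table; place and yaw differ each time. Origin: centre of its underside; x points from its open front half (robot side) to the rear half under the cover plate, z up. Two dark steel side rails on the rear half (inner faces at y = -64 and +64 mm) carry the plate. Nothing on it stands over 20 mm above its top.
- lip (a point): Point on the board's top face (12 mm above the table) straight below the middle of the cover plate's front lip, at the board's centre; axes as the board's. A strip edge at x = +35 mm here is tucked in by 35 mm.
- plate (a joint): Hinge of the steel cover plate (156 mm wide, 80 mm from hinge to front lip, 2.5 mm thick, 0.14 kg, light spring toward shut). 0 = shut on its rails, flat underside 9 mm above the board; rad, grows as the lip rises (0.05 rad lifts it 4 mm). The front 8 mm flares up, lip underside about 11 mm above the board. The slot is free for 75 mm inward from the lip.
- plate_edge (a point): Middle of the cover plate's front lip, on the moving plate; about 25 mm above the table while shut.
- guide_bush: Bystander: loose steel flanged guide bush, 44 mm across, 36 mm high, upright; origin at the centre of its underside. Leave it alone.
- spare_punch: Bystander: loose steel stepped die punch, 38 mm across the foot, 58 mm high, upright; origin at the centre of its underside. Leave it alone.
- wood_block: Bystander: loose dark wooden block 45 x 90 x 35 mm; origin at the centre of its underside. Leave it alone.

How it is judged (in metres and radians):
On the way, in this order (a step that is already met when the one before it is completed fails the run):
1. the strip is lifted clear of the table (height (world z) of strip above 0.015 m and height (world z) of strip_edge above 0.012 m and contact force between the fingers and strip above 1 N), for 0.2 s.
2. the strip's front edge is at least 15 mm under the lip of the shut plate (x of strip_edge in the frame of lip above 0.015 m and z of strip_edge in the frame of lip below 0.009 m and value of joint plate below 0.06 rad), for 0.1 s.
At the end, for the whole second after the job is handed in: The strip's front edge lies 25 to 60 mm inside the lip of the shut plate (joint under 0.03 rad), within 15 mm of the lip's middle and 0.1 rad of square, flat on the board (within 3 mm, tilt under 0.05 rad), at rest, and the fingers still hold it (over 3 N) and press it on the board with over 6 N (x of strip_edge in the frame of lip between 0.025 and 0.06 m and y of strip_edge in the frame of lip between -0.015 and 0.015 m and z of each of strip_edge, strip in the frame of lip below 0.003 m and angle between strip's own z axis and vertical below 0.05 rad and angle between the x axis of strip and the x axis of board, either way round below 0.1 rad and value of joint plate below 0.03 rad and contact force between the fingers and strip above 3 N and contact force between strip and board above 6 N and linear speed of strip below 0.02 m/s); the arm keeps its last pose, push and grip.
It fails at once if the cover plate is lifted (more than 0.06 rad, 5 mm at its lip) (value of joint plate above 0.06 rad).
It fails at once if the board is loaded with more than 60 N (contact force between strip and board above 60 N).
It fails at once if a bystander is moved by more than 15 mm (distance of any of guide_bush, spare_punch, wood_block from where it was at the start of the episode above 0.015 m).
It also fails if it takes over 42 s, if anything falls off the work surface, if the arm or the gripper's body presses on something with over 40 N, if the wrist force passes 120 N, or if a joint passes its speed limit or range.

### The arm

A 6-joint arm with a two-finger parallel gripper is mounted at the origin on a cart in front of the work surface, level with it; the furniture and walls round the work are solid. World frame = base frame: x ahead of the robot, y to its left, z up, the work surface at z = 0. Lengths are in m, angles in degrees, forces in N, time in s.
With the tool pointing down it reaches from about 0.3 to 0.95 m from the base axis. Payload 3.1 kg.
Tool frame: the origin (TCP) lies midway between the tips of the shut fingers; the grasp point (between the pads) lies 19 mm behind it (r.grasp_offset is the distance from the TCP to the grasp point, in m); z points along the fingers, y is the line along which they close (so a half turn about z gives the same grasp; the last joint's range is limited). The gripper opens to 85 mm and grips with 20 to 120 N. Pads are 22 mm wide; open, the fingers measure 114 mm over their backs; the gripper's body (76 mm by 85 mm) begins 54 mm behind the grasp point. The pads swing forward as they close: fully open they stand 13 mm farther back than shut.
Start: joints at [67.913, 17.653, 93.61, -0, 68.738, -3.994], TCP at [0.194, 0.594, 0.231] pointing down, gripper open.
Joint ranges: [-175.34, 175.34], [-45.06, 112.39], [2.9, 150.54], [-68.45, 248.45], [3.09, 151.38], [-168.51, 168.51]. Speed limits (degrees/s): [159.86, 159.86, 180, 180, 180, 180].

### API

Orientations are given as a 3x3 rotation matrix whose columns are the frame's x, y, z axes.
In Python, from station import r, viewer gives the robot as it stands.
- The arm moves only by the shell command python3 -m pendant 'ROWS' [FORCE]. ROWS is a JSON object of lists of equal length, an entry for each row: "rot": the turn, a rotation vector about the tool's x, y, z scaled (see below), a list of three; "xyz": the shift along the tool's x, y, z scaled (see below), a list of three; "grip": the closure, from -1 (fully open) to 1 (shut). A call has 1 to 5 rows; each row shifts and turns the commanded pose from where the row before left it, along the tool's axes as they then stand; what a row does not reach is not made up. The controller multiplies each number of a shift by 0.02 m and each number of a turn by 5 degrees. A row lasts 1/12 s, in which the tool goes at most 41.7 mm and 7.16 degrees, less where a joint would pass 70% of its speed; a pose out of reach is approached as far as the arm can. A call with a number of a shift or a turn outside -1 to 1 is refused whole. A call with a gripper value outside its range is refused whole. The fingers move at their own pace and stop on an object; FORCE is the grip in N (left out, the last holds). Time passes only in rows, so rows that do not move let the fingers close. It gives the time, the measured TCP pose, the force, the opening and the grip force at its end, in the units of the state.
- r.read_state(): the state, without advancing time (a new reading comes with each control period).
- viewer.grab_frame(name): name is "scene" or "top"; returns the picture (420x560x3 uint8, blue, green, red); there is no depth.
- viewer.calibration(name): a dict with "fx", "fy", "cx", "cy" (pixels), "k1" (the pictures are not rectified: a ray, as slopes to the right and down, at radius r is drawn at 1 + k1 r^2 times it, then the intrinsics apply), "camera_from_world" (4x4, takes a point from world to camera coordinates). Camera axes: x right, y down, z forward; pixel columns grow to the right and rows downward; lengths in m; the calibration is good to about 2 mm. A picture is of the moment at which its call begins. calibration takes no time and is no camera call.
- r.close_job(): hands the job in; it is judged then, once.
The state is a dict: "time": time; "joint_pos": joint angles; "dq": joint speeds; "joint_torque": joint torques, N m; "tcp_pos": TCP position; "ee_rot": TCP orientation; "wrist_force": force on the tool from outside, world axes, zero at the start; "torque": the same for the moment, N m; "gripper_width": finger opening in m; "grip_force": force on a finger pad.
Only numpy, scipy, OpenCV 4.12 (cv2) and the standard library are available. Lean on these libraries where they do the work, as an engineer would, in place of code of your own. Each camera call takes 0.05 s, during which the arm holds its last target. There are 200 camera calls.

## Working session

There is one attempt and no reset: what is moved stays moved. The work goes in short steps, Python scripts to look and compute and a shell command to move; the robot and the scene stay as the last step left them, time stands still between calls to the robot, and variables do not carry over. Pictures are saved under pics/ and viewed, at most 10 in all, crops included, and the job is handed in when it is done.

```bash
mkdir -p pics; ls; cat > h.py <<'E'
import numpy as np, cv2
from station import r, viewer
def ray(name,uv):
    c=viewer.calibration(name); T=np.array(c["camera_from_world"])
    d=np.array([(uv[0]-c["cx"])/c["fx"],(uv[1]-c["cy"])/c["fy"]])
    s=d.copy()
    for _ in range(20): s=d/(1+c["k1"]*(s@s))
    R=T[:3,:3]; return -R.T@T[:3,3], R.T@np.array([s[0],s[1],1])
def onz(name,uv,z):
    o,d=ray(name,uv); return o+d*(z-o[2])/d[2]
def proj(name,p):
    c=viewer.calibration(name); T=np.array(c["camera_from_world"])
    q=T[:3,:3]@np.array(p)+T[:3,3]; s=q[:2]/q[2]; s=s*(1+c["k1"]*(s@s))
    return np.array([s[0]*c["fx"]+c["cx"],s[1]*c["fy"]+c["cy"]])
E
python3 - <<'E'
from h import *
for n in("scene","top"):
    f=viewer.grab_frame(n); cv2.imwrite(f"pics/{n}0.png",f)
    o,d=ray(n,(280,210)); print(n,o.round(3),d.round(3))
s=r.read_state(); print(s["time"],s["tcp_pos"],np.round(s["ee_rot"],3).tolist(),s["gripper_width"],r.grasp_offset,s["wrist_force"])
E
```

```text
pics
scene [ 0.076 -0.448  0.791] [ 0.458  0.625 -0.633]
top [0.429 0.265 1.091] [ 0.164 -0.021 -0.986]
0.1 [0.19385278 0.59338186 0.23013911] [[-0.951, 0.311, -0.001], [0.311, 0.951, -0.002], [0.0, -0.002, -1.0]] 0.08549305617641574 0.0187 [-0.5430983   0.16375511 -0.94375379]
```

View pics/scene0.png

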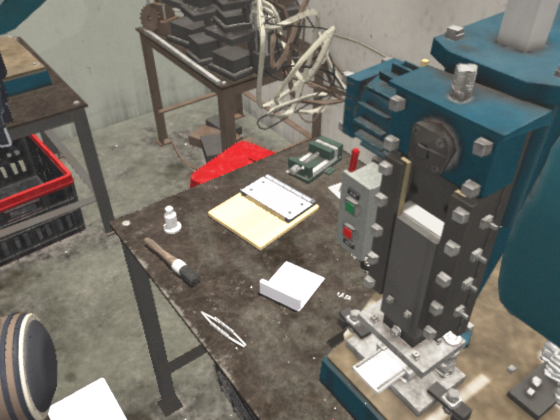

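View pics/top0.png

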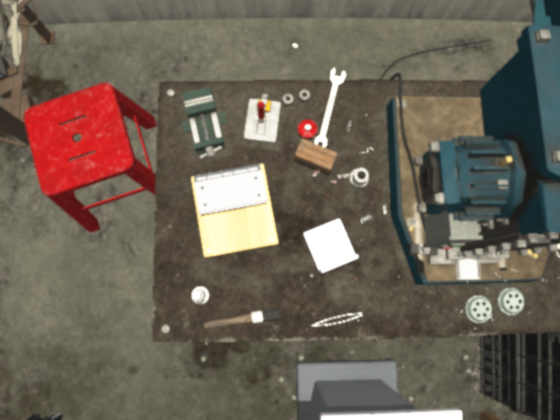

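The scene and top views show the strip at top ≈(330,246), hem toward the robot. The board is at ≈(235,210) with the plate on its far half. The punch is at ≈(200,295), the bush at ≈(360,177) and the block at ≈(317,155). Next I'll measure corners.

```bash
python3 - <<'E'
from h import *
print(proj("top",[0.194,0.594,0.25]),proj("top",[0.3,0,0]),proj("top",[.5,0,0]),proj("top",[.3,.2,0]))
f=cv2.imread("pics/top0.png"); g=cv2.imread("pics/scene0.png")
a=cv2.resize(f[150:275,180:370],None,fx=4,fy=4,interpolation=cv2.INTER_CUBIC)
cv2.imwrite("pics/topc.png",a)
b=cv2.resize(g[165:315,195:345],None,fx=4,fy=4,interpolation=cv2.INTER_CUBIC)
cv2.imwrite("pics/scenec.png",b)
E
```

```text
[ 81.8524915 428.0254612] [389.77540342 345.06615756] [386.0384781  256.35342049] [301.10256071 347.20948527]
```

View pics/topc.png

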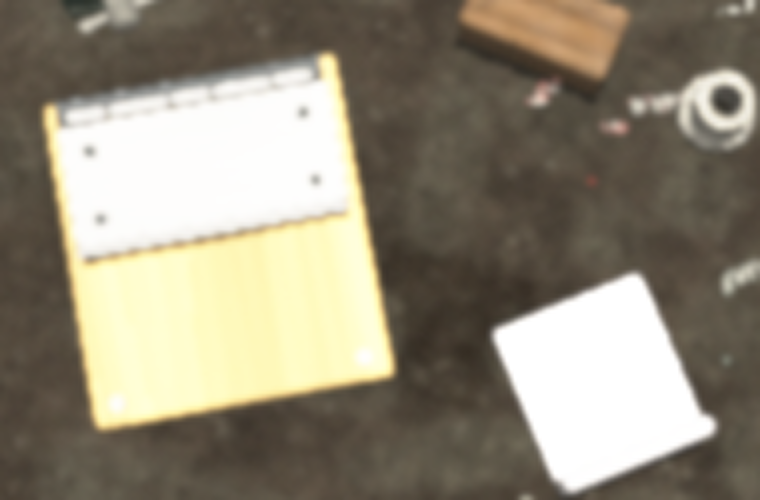

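View pics/scenec.png

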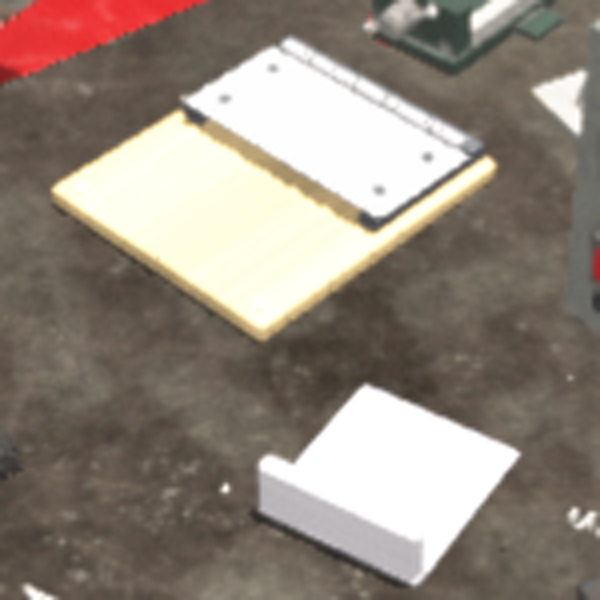

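Top crop: strip front corners at ≈(493,331) and (638,272), hem ends at ≈(565,492) and (716,425). Board front corners are at (98,430) and (394,375), rear ones at (46,105) and (335,55). The lip runs (87,261)–(348,212). The scene crop confirms the hem is upright on the robot side and the plate is shut.

```bash
cat > m.py <<'E'
from h import *
def edge(mask,p,q,name,z,off):
    """contour points of mask within 1.5px of the segment p-q (crop px), middle 80%, fit line, world points"""
    cs,_=cv2.findContours(mask,cv2.RETR_EXTERNAL,cv2.CHAIN_APPROX_NONE)
    c=np.vstack(cs)[:,0].astype(float)
    p,q=np.array(p,float),np.array(q,float); L=np.linalg.norm(q-p); t=(q-p)/L; n=np.array([-t[1],t[0]])
    s=(c-p)@t/L; e=(c-p)@n; c=c[(s>.12)&(s<.88)&(abs(e)<8)]
    vx,vy,x,y=cv2.fitLine(c.astype(np.float32),cv2.DIST_HUBER,0,.01,.01).ravel()
    d=np.array([vx,vy]); o=np.array([x,y]); 
    ends=[o+d*((u-o)@d) for u in(p,q)]
    return np.array([onz(name,(u+.5)/4-.5+off,z) for u in ends])
def inter(a,b):
    d1=a[1]-a[0]; d2=b[1]-b[0]
    k=np.linalg.solve(np.c_[d1[:2],-d2[:2]],(b[0]-a[0])[:2]); return a[0]+k[0]*d1
def yaw(e): d=e[1]-e[0]; return np.degrees(np.arctan2(d[1],d[0]))
E
python3 - <<'E'
from m import *
off=np.array([180,150.])
f=cv2.imread("pics/topc.png"); hsv=cv2.cvtColor(f,cv2.COLOR_BGR2HSV)
bright=((hsv[...,2]>150)*255).astype(np.uint8)
S=bright.copy(); S[:,:440]=0; S[:250]=0
B=bright.copy(); B[:,440:]=0
A,Bc,C,D=(493,331),(638,272),(716,425),(565,492)
fr=edge(S,A,Bc,"top",.003,off); lf=edge(S,A,(555,470),"top",.004,off); rt=edge(S,Bc,(700,410),"top",.004,off); hm=edge(S,D,C,"top",.034,off)
print("strip yaw front,left,right,hem",yaw(fr)+90,yaw(lf)+180,yaw(rt)+180,yaw(hm)+90)
a,b=inter(fr,lf),inter(fr,rt); print("front corners",a,b,np.linalg.norm(a-b),"mid",(a+b)/2)
print("hem top rear line ends",hm)
fb=edge(B,(98,430),(394,375),"top",.012,off); l=edge(B,(46,105),(98,430),"top",.012,off); R=edge(B,(335,55),(394,375),"top",.012,off)
print("board yaw",yaw(fb)+90,yaw(l)+180,yaw(R)+180)
a,b=inter(fb,l),inter(fb,R); print("board front",a,b,np.linalg.norm(a-b),"mid",(a+b)/2)
Y=((hsv[...,1]>45)*255).astype(np.uint8)&bright; Y[:,440:]=0
lp=np.array([onz("top",(np.array(u)+.5)/4-.5+off,.025) for u in((87,261),(348,212))])
print("lip",lp,yaw(lp)+90,np.linalg.norm(lp[0]-lp[1]),lp.mean(0))
# scene cross-check
o2=np.array([195,165.])
for nm,u,z in[("bfront-left",(54,188),.012),("bfront-right",(262,328),.012),("brear-right",(496,163),.012),("strip front L",(367,383),.003),("strip front R",(520,454),.003),("hem top L",(266,457),.034),("hem top R",(421,541),.034),("hem bot R",(418,585),0),("hem bot L",(258,514),0)]:
    print(nm,onz("scene",(np.array(u)+.5)/4-.5+o2,z).round(4))
E
```

```text
strip yaw front,left,right,hem 21.51393773425275 21.300573236977186 21.158981706527896 21.347787796087573
front corners [0.55831383 0.19320331 0.003     ] [0.59318668 0.10473655 0.003     ] 0.09509197970456777 mid [0.57575026 0.14896993 0.003     ]
hem top rear line ends [[0.46242444 0.1542928  0.034     ]
 [0.49601036 0.06836121 0.034     ]]
board yaw 10.0367749987293 9.830534538366777 9.713354707738375
board front [0.50195749 0.41777952 0.012     ] [0.53223074 0.24673345 0.012     ] 0.17370442938919453 mid [0.51709412 0.33225648 0.012     ]
lip [[0.59811292 0.420835   0.025     ]
 [0.62435406 0.27290772 0.025     ]] 10.059179361803288 0.1502367424090741 [0.61123349 0.34687136 0.025     ]
bfront-left [0.5058 0.4139 0.012 ]
bfront-right [0.5337 0.2482 0.012 ]
brear-right [0.7198 0.2809 0.012 ]
strip front L [0.5586 0.1898 0.003 ]
strip front R [0.5893 0.1044 0.003 ]
hem top L [0.4708 0.1536 0.034 ]
hem top R [0.4976 0.068  0.034 ]
hem bot R [0.4987 0.0708 0.    ]
hem bot L [0.4638 0.152  0.    ]
```

```bash
python3 -m pendant '{"rot":[[0,0,1],[0,0,1],[0,0,1],[0,0,1],[0,0,1]],"xyz":[[0,0,0],[0,0,0],[0,0,0],[0,0,0],[0,0,0]],"grip":[-1,-1,-1,-1,-1]}' 40
python3 -m pendant '{"rot":[[0,0,1],[0,0,1],[0,0,1],[0,0,1],[0,0,1]],"xyz":[[0,0,0],[0,0,0],[0,0,0],[0,0,0],[0,0,0]],"grip":[-1,-1,-1,-1,-1]}'
python3 -m pendant '{"rot":[[0,0,0],[0,0,0],[0,0,0],[0,0,0],[0,0,0]],"xyz":[[-1,0.2,0],[-1,0.2,0],[-1,0.2,0],[-1,0.2,0],[-1,0.2,0]],"grip":[-1,-1,-1,-1,-1]}'
```

```text
time: 0.52
tcp_pos: [0.1939, 0.5936, 0.2305]
ee_rot: [[-0.727, 0.686, -0.001], [0.686, 0.727, -0.001], [-0.0, -0.001, -1.0]]
wrist_force: [-0.4, 0.2, -0.7]
gripper_width: 0.0855
grip_force: 0.0
time: 0.93
tcp_pos: [0.1939, 0.5936, 0.2305]
ee_rot: [[-0.369, 0.929, -0.001], [0.929, 0.369, -0.001], [-0.001, -0.001, -1.0]]
wrist_force: [0.7, -0.4, -0.3]
gripper_width: 0.085
grip_force: 0.0
time: 1.35
tcp_pos: [0.2501, 0.5076, 0.2306]
ee_rot: [[-0.373, 0.928, -0.001], [0.928, 0.373, -0.001], [-0.001, -0.001, -1.0]]
wrist_force: [-0.1, -0.8, 0.1]
gripper_width: 0.0853
grip_force: 0.0
```

```bash
for i in 1; do python3 -m pendant '{"rot":[[0,0,0],[0,0,0],[0,0,0],[0,0,0],[0,0,0]],"xyz":[[-1,0.16,0],[-1,0.16,0],[-1,0.16,0],[-1,0.16,0],[-1,0.16,0]],"grip":[-1,-1,-1,-1,-1]}' >/dev/null; done
python3 -m pendant '{"rot":[[0,0,0],[0,0,0],[0,0,0],[0,0,0],[0,0,0]],"xyz":[[-1,0.16,0],[-1,0.16,0],[-1,0.16,0],[-1,0.16,0],[-1,0.16,0]],"grip":[-1,-1,-1,-1,-1]}' >/dev/null
python3 -m pendant '{"rot":[[0,0,0],[0,0,0],[0,0,0],[0,0,0],[0,0,0]],"xyz":[[-1,0.16,0],[-1,0.16,0],[-1,0.16,0],[-1,0.16,0],[-1,0.16,0]],"grip":[-1,-1,-1,-1,-1]}' | head -3
python3 -m pendant '{"rot":[[0,0,0],[0,0,0],[0,0,0],[0,0,0],[0,0,0]],"xyz":[[-1,0.16,0.4],[-1,0.16,0.7],[-1,0.16,1],[-1,0.16,1],[-1,0.16,1]],"grip":[-1,-1,-1,-1,-1]}' 
cat > go.py <<'E'
import sys; from h import *
# tool-frame shift (units of .02 m) and yaw turn (units of 5 deg) to world TCP x,y,z, yaw of tool y
x,y,z,yw=map(float,sys.argv[1:5]); s=r.read_state(); R=np.array(s["ee_rot"]); p=np.array(s["tcp_pos"])
yn=np.degrees(np.arctan2(R[1,1],R[0,1])); print("t",s["time"],"tcp",p.round(4),"yaw",yn.round(2),"tilt tool z",R[:,2].round(4))
print("shift units",(R.T@(np.array([x,y,z])-p)/.02).round(2),"turn units z",round((yn-yw)/5,2))
E
python3 go.py .486 .114 .06 21.35
```

```text
time: 2.6
tcp_pos: [0.4065, 0.2473, 0.2309]
ee_rot: [[-0.373, 0.928, -0.001], [0.928, 0.373, -0.0], [-0.0, -0.001, -1.0]]
time: 3.02
tcp_pos: [0.4588, 0.1606, 0.1484]
ee_rot: [[-0.373, 0.928, 0.0], [0.928, 0.373, 0.0], [-0.0, 0.0, -1.0]]
wrist_force: [0.6, -0.0, -0.2]
gripper_width: 0.0854
grip_force: 0.0
t 3.0167 tcp [0.4588 0.1606 0.1484] yaw 21.91 tilt tool z [ 1.e-04  0.e+00 -1.e+00]
shift units [-2.67  0.39  4.42] turn units z 0.11
```

```bash
python3 -m pendant '{"rot":[[0,0,0.1],[0,0,0],[0,0,0],[0,0,0],[0,0,0]],"xyz":[[-0.7,0.1,1],[-0.7,0.1,1],[-0.7,0.1,1],[-0.57,0.09,1],[0,0,0.42]],"grip":[-1,-1,-1,-1,-1]}' >/dev/null
python3 go.py .486 .114 .008 21.35; python3 - <<'E'
from h import *
f=viewer.grab_frame("scene"); cv2.imwrite("pics/s1.png",cv2.resize(f[130:330,180:400],None,fx=3,fy=3,interpolation=cv2.INTER_CUBIC))
E
```

```text
t 3.4333 tcp [0.4843 0.113  0.0582] yaw 21.29 tilt tool z [-0.0039 -0.0011 -1.    ]
shift units [0.02 0.11 2.51] turn units z -0.01
```

View pics/s1.png

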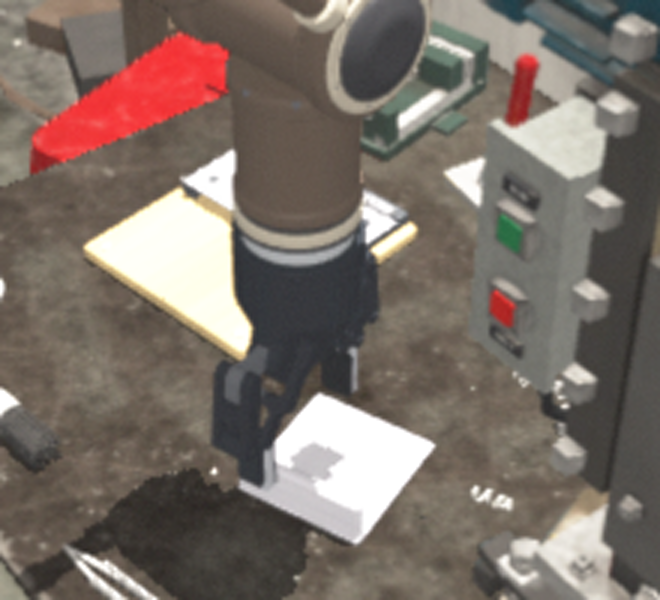

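The picture shows the fingers straddling the hem: tips at ≈(258,478) and (345,390), hem top from (245,470) to (362,510). Before going down I'll check this by projection.

```bash
python3 - <<'E'
from h import *
s=r.read_state();R=np.array(s["ee_rot"]);p=np.array(s["tcp_pos"])
c=lambda q:((proj("scene",q)-[180,130])*3).round(0)
for k in(-1,1): print("pad tip",c(p+R@[0,k*.0425,-.013]),c(p+R@[-.011,k*.0425,-.013]),c(p+R@[.011,k*.0425,-.013]),c(p+R@[0,k*.057,-.013]))
u=np.array([np.cos(np.radians(21.35)),np.sin(np.radians(21.35)),0]);v=np.array([-u[1],u[0],0]);h=np.array([.486,.114,.034])
print("hem top ends",c(h+.045*v),c(h-.045*v),"front",c(h+.095*u+.045*v-[0,0,.031]),c(h+.095*u-.045*v-[0,0,.031]))
E
```

```text
pad tip [257. 479.] [273. 486.] [242. 471.] [244. 494.]
pad tip [332. 393.] [347. 400.] [317. 387.] [344. 380.]
hem top ends [240. 445.] [362. 502.] front [318. 391.] [433. 441.]
```

```bash
python3 -m pendant '{"rot":[[0,0,0],[0,0,0],[0,0,0],[0,0,0],[0,0,0]],"xyz":[[0,0.06,0.7],[0,0.05,0.8],[0,0,0.7],[0,0,0.3],[0,0,0]],"grip":[-1,-1,-1,-1,-1]}'
python3 go.py .486 .114 .008 21.35
```

```text
time: 3.9
tcp_pos: [0.486, 0.116, 0.0101]
ee_rot: [[-0.366, 0.931, -0.003], [0.931, 0.366, -0.0], [0.001, -0.003, -1.0]]
wrist_force: [-0.3, -0.3, 0.4]
gripper_width: 0.0857
grip_force: 0.0
t 3.9 tcp [0.486  0.116  0.0101] yaw 21.44 tilt tool z [-2.9e-03 -3.0e-04 -1.0e+00]
shift units [-0.09 -0.04  0.1 ] turn units z 0.02
```

```bash
python3 -m pendant '{"rot":[[0,0,0],[0,0,0],[0,0,0],[0,0,0],[0,0,0]],"xyz":[[-0.05,0,0.05],[0,0,0],[0,0,0],[0,0,0],[0,0,0]],"grip":[0,0.5,1,1,1]}' 60
python3 -m pendant '{"rot":[[0,0,0],[0,0,0],[0,0,0],[0,0,0],[0,0,0]],"xyz":[[0,0,0],[0,0,0],[0,0,0],[0,0,0],[0,0,0]],"grip":[1,1,1,1,1]}' 60; python3 go.py .486 .114 .008 21.35
```

```text
time: 4.32
tcp_pos: [0.4885, 0.1147, 0.0106]
ee_rot: [[-0.365, 0.931, 0.001], [0.931, 0.365, 0.0], [-0.0, 0.001, -1.0]]
wrist_force: [-0.4, -0.1, -0.1]
gripper_width: 0.0254
grip_force: 0.0
time: 4.73
tcp_pos: [0.4878, 0.1145, 0.0103]
ee_rot: [[-0.365, 0.931, -0.001], [0.931, 0.365, -0.0], [-0.0, -0.001, -1.0]]
wrist_force: [-2.4, -0.4, 5.9]
gripper_width: 0.0089
grip_force: 60.2
t 4.7333 tcp [0.4878 0.1145 0.0103] yaw 21.41 tilt tool z [-5.e-04 -2.e-04 -1.e+00]
shift units [ 0.01 -0.09  0.12] turn units z 0.01
```

```bash
python3 -m pendant '{"rot":[[0,0,0],[0,0,0],[0,0,0],[0,0,0],[0,0,0]],"xyz":[[0,0,-0.3],[0,0,-0.7],[0,0,-0.8],[0,0,-0.7],[0,0,-0.5]],"grip":[1,1,1,1,1]}' 
python3 -m pendant '{"rot":[[0,0,0.8],[0,0,0.8],[0,0,0.72],[0,0,0],[0,0,0]],"xyz":[[0,0,0],[0,0,0],[0,0,0],[0,0,0],[0,0,0]],"grip":[1,1,1,1,1]}';  python3 go.py .499 .328 .07 9.85
python3 - <<'E'
from h import *
f=viewer.grab_frame("scene"); cv2.imwrite("pics/s2.png",cv2.resize(f[130:330,180:400],None,fx=3,fy=3,interpolation=cv2.INTER_CUBIC))
E
```

```text
time: 5.15
tcp_pos: [0.4882, 0.1147, 0.0708]
ee_rot: [[-0.365, 0.931, 0.001], [0.931, 0.365, 0.0], [-0.0, 0.001, -1.0]]
wrist_force: [0.4, 0.2, -3.5]
gripper_width: 0.009
grip_force: 58.9
time: 5.57
tcp_pos: [0.4875, 0.1145, 0.0696]
ee_rot: [[-0.172, 0.985, -0.001], [0.985, 0.172, -0.0], [0.0, -0.001, -1.0]]
wrist_force: [-0.3, -1.0, -2.2]
gripper_width: 0.0088
grip_force: 59.0
t 5.5667 tcp [0.4875 0.1145 0.0696] yaw 9.89 tilt tool z [-7.e-04 -0.e+00 -1.e+00]
shift units [10.42  2.4  -0.02] turn units z 0.01
```

View pics/s2.png

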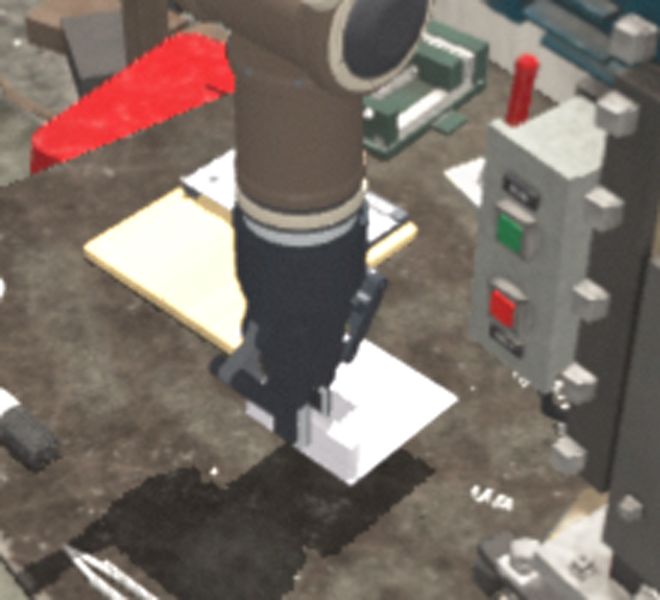

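The strip is held. Its front-right corner is at (457,399) and the bottom of its right hem end at ≈(353,482). Next comes the carry to the board, and I'll compare those pixels with a level strip.

```bash
cat > st.py <<'E'
from h import *
s=r.read_state();R=np.array(s["ee_rot"]);p=np.array(s["tcp_pos"]); u=R[:,1];v=R[:,0]
def c(x,y,z): return p+u*(x+.045)+v*y+np.array([0,0,z-.0103])
E
python3 - <<'E'
from st import *
k=lambda q:((proj("scene",q)-[180,130])*3).round(0)
for sg in(-1,1): print("front",k(c(.05,sg*.045,.0027)),"hem bottom",k(c(-.05,sg*.045,0)),"hemtop",k(c(-.05,sg*.045,.034)))
d=.01; print("corner if front 10mm lower",k(c(.05,-.045,.0027-d)))
E
python3 -m pendant '{"rot":[[0,0,0],[0,0,0],[0,0,0],[0,0,0],[0,0,0]],"xyz":[[0.5,0.1,0],[1,0.2,0],[1,0.2,0],[1,0.25,0],[1,0.25,0]],"grip":[1,1,1,1,1]}' >/dev/null
python3 -m pendant '{"rot":[[0,0,0],[0,0,0],[0,0,0],[0,0,0],[0,0,0]],"xyz":[[1,0.25,0],[1,0.25,0],[1,0.25,0],[1,0.25,0],[1,0.25,0]],"grip":[1,1,1,1,1]}' >/dev/null
python3 -m pendant '{"rot":[[0,0,0],[0,0,0],[0,0,0],[0,0,0],[0,0,0]],"xyz":[[0.6,0.15,0],[0.32,0,0],[0,0,0],[0,0,0],[0,0,0]],"grip":[1,1,1,1,1]}'
python3 go.py .499 .328 .07 9.85
python3 - <<'E'
from h import *
f=viewer.grab_frame("scene"); cv2.imwrite("pics/s3.png",cv2.resize(f[130:280,180:380],None,fx=4,fy=4,interpolation=cv2.INTER_CUBIC))
f=viewer.grab_frame("top"); cv2.imwrite("pics/t3.png",cv2.resize(f[150:290,170:330],None,fx=4,fy=4,interpolation=cv2.INTER_CUBIC))
E
```

```text
front [456. 396.] hem bottom [349. 485.] hemtop [350. 446.]
front [350. 330.] hem bottom [243. 412.] hemtop [242. 373.]
corner if front 10mm lower [455. 408.]
time: 6.87
tcp_pos: [0.4992, 0.3271, 0.0695]
ee_rot: [[-0.17, 0.985, -0.001], [0.985, 0.17, -0.001], [-0.001, -0.001, -1.0]]
wrist_force: [0.5, -0.3, -2.7]
gripper_width: 0.0084
grip_force: 59.0
t 6.8667 tcp [0.4992 0.3271 0.0695] yaw 9.79 tilt tool z [-0.0011 -0.0011 -1.    ]
shift units [ 0.05 -0.   -0.03] turn units z -0.01
```

View pics/s3.png

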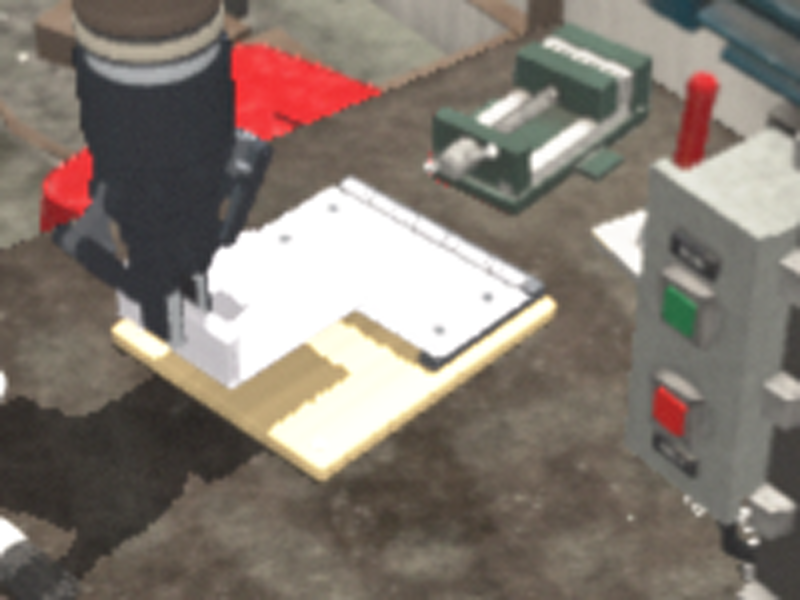

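View pics/t3.png

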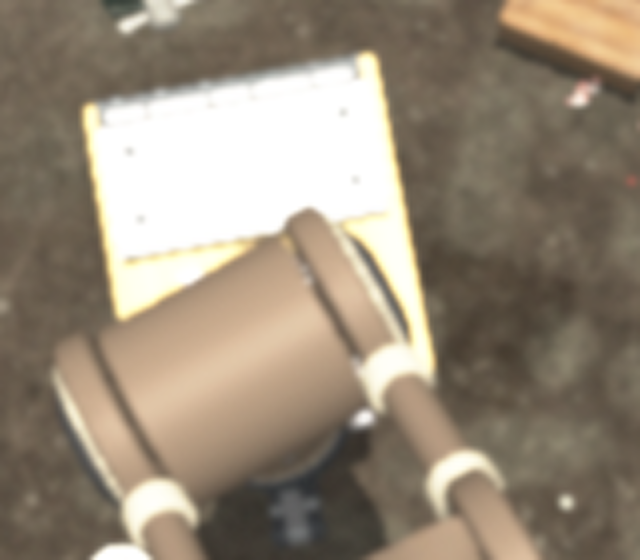

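Seen and predicted corners agree within about 3 px, so the strip is near level. Both views show it over the open front of the board. Now lower in steps and feel for the board.

```bash
python3 -m pendant '{"rot":[[0,0,0],[0,0,0],[0,0,0],[0,0,0],[0,0,0]],"xyz":[[0.05,0,0.5],[0,0,0.7],[0,0,0.6],[0,0,0.35],[0,0,0]],"grip":[1,1,1,1,1]}' | sed -n '2p;4p'
for_=1; python3 -m pendant '{"rot":[[0,0,0],[0,0,0]],"xyz":[[0,0,0.05],[0,0,0]],"grip":[1,1]}' | sed -n '2p;4p'
python3 -m pendant '{"rot":[[0,0,0],[0,0,0]],"xyz":[[0,0,0.05],[0,0,0]],"grip":[1,1]}' | sed -n '2p;4p'
python3 -m pendant '{"rot":[[0,0,0],[0,0,0]],"xyz":[[0,0,0.05],[0,0,0]],"grip":[1,1]}' | sed -n '2p;4p'
```

```text
tcp_pos: [0.4973, 0.3277, 0.0236]
wrist_force: [-0.4, -0.0, -2.2]
tcp_pos: [0.4995, 0.3291, 0.0255]
wrist_force: [-0.6, -0.8, -2.2]
tcp_pos: [0.4999, 0.3294, 0.0253]
wrist_force: [-0.0, -0.2, -1.0]
tcp_pos: [0.4997, 0.3292, 0.0242]
wrist_force: [-0.1, -0.4, -2.7]
```

```bash
python3 -m pendant '{"rot":[[0,0,0],[0,0,0]],"xyz":[[0,0,0.05],[0,0,0]],"grip":[1,1]}' | sed -n '2p;4p'
python3 -m pendant '{"rot":[[0,0,0],[0,0,0]],"xyz":[[0,0,0.05],[0,0,0]],"grip":[1,1]}' | sed -n '2p;4p'
python3 -m pendant '{"rot":[[0,0,0],[0,0,0]],"xyz":[[0,0,0.05],[0,0,0]],"grip":[1,1]}' | sed -n '2p;4p'
```

```text
tcp_pos: [0.4995, 0.3291, 0.0229]
wrist_force: [0.5, -0.0, -1.8]
tcp_pos: [0.4996, 0.3292, 0.0224]
wrist_force: [-0.4, -0.7, 1.9]
tcp_pos: [0.4996, 0.3292, 0.0223]
wrist_force: [-2.9, -2.1, 7.7]
```

```bash
python3 -m pendant '{"rot":[[0,0,0],[0,0,0],[0,0,0],[0,0,0]],"xyz":[[-0.06,0,-0.15],[0,0.2,0],[0,0.3,0],[0,0.3,0]],"grip":[1,1,1,1]}' | sed -n '2p;4p'
python3 -m pendant '{"rot":[[0,0,0],[0,0,0],[0,0,0]],"xyz":[[0,0.2,0],[0,0.2,0],[0,0.2,0]],"grip":[1,1,1]}' | sed -n '2p;4p'
python3 go.py .5534 .3372 .0245 9.85
python3 - <<'E'
from h import *
f=viewer.grab_frame("scene"); cv2.imwrite("pics/s4.png",cv2.resize(f[130:280,180:380],None,fx=4,fy=4,interpolation=cv2.INTER_CUBIC))
E
```

```text
tcp_pos: [0.516, 0.3307, 0.0235]
wrist_force: [0.4, 0.3, -2.3]
tcp_pos: [0.5278, 0.3327, 0.0235]
wrist_force: [-0.3, 0.1, -2.3]
t 8.9667 tcp [0.5278 0.3327 0.0235] yaw 9.8 tilt tool z [-3.e-04 -1.e-04 -1.e+00]
shift units [ 0.    1.3  -0.05] turn units z -0.01
```

View pics/s4.png

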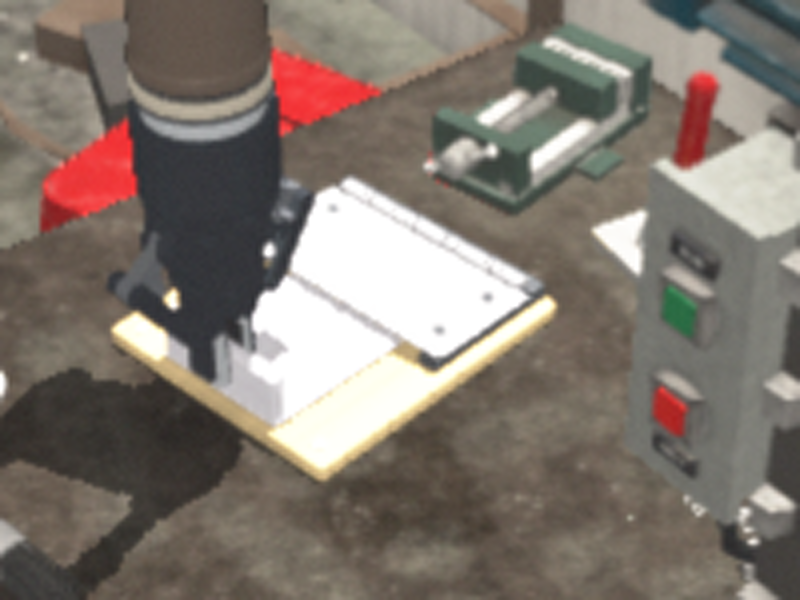

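The lip line runs over the strip from ≈(290,275) to (400,345), the plate is shut and there is no contact force, so the edge is entering the slot. Continue slowly.

```bash
python3 -m pendant '{"rot":[[0,0,0],[0,0,0],[0,0,0]],"xyz":[[0,0.2,0],[0,0.2,0],[0,0.2,0]],"grip":[1,1,1]}' | sed -n '2p;4p'
python3 -m pendant '{"rot":[[0,0,0],[0,0,0],[0,0,0],[0,0,0],[0,0,0]],"xyz":[[0,0.2,0],[0,0.2,0],[0,0.2,0],[0,0.1,0],[0,0,0]],"grip":[1,1,1,1,1]}' | sed -n '2p;4p'
python3 go.py .5534 .3372 .0223 9.85
```

```text
tcp_pos: [0.5394, 0.3348, 0.0238]
wrist_force: [1.2, -0.3, -2.2]
tcp_pos: [0.5537, 0.3373, 0.024]
wrist_force: [-0.4, 0.8, -1.8]
t 9.6833 tcp [0.5537 0.3373 0.024 ] yaw 9.8 tilt tool z [ 8.e-04  3.e-04 -1.e+00]
shift units [-0.   -0.02  0.09] turn units z -0.01
```

```bash
python3 -m pendant '{"rot":[[0,0,0],[0,0,0]],"xyz":[[0,0,0.1],[0,0,0]],"grip":[1,1]}' | sed -n '2p;4p'
python3 -m pendant '{"rot":[[0,0,0],[0,0,0],[0,0,0]],"xyz":[[0,0,0.05],[0,0,0],[0,0,0]],"grip":[1,1,1]}' | sed -n '2p;4p'
python3 -m pendant '{"rot":[[0,0,0],[0,0,0],[0,0,0]],"xyz":[[0,0,0.05],[0,0,0],[0,0,0]],"grip":[1,1,1]}' | sed -n '2p;4p'
```

```text
tcp_pos: [0.5535, 0.3374, 0.0224]
wrist_force: [-0.4, -0.9, -0.3]
tcp_pos: [0.5535, 0.3374, 0.0224]
wrist_force: [-1.3, -1.9, 5.8]
tcp_pos: [0.5535, 0.3374, 0.0224]
wrist_force: [-3.1, -2.0, 8.8]
```

```bash
python3 -m pendant '{"rot":[[0,0,0],[0,0,0],[0,0,0],[0,0,0],[0,0,0]],"xyz":[[0,0,0.02],[0,0,0],[0,0,0],[0,0,0],[0,0,0]],"grip":[1,1,1,1,1]}' | sed -n '2,6p'
python3 -m pendant '{"rot":[[0,0,0],[0,0,0],[0,0,0],[0,0,0],[0,0,0]],"xyz":[[0,0,0],[0,0,0],[0,0,0],[0,0,0],[0,0,0]],"grip":[1,1,1,1,1]}' | sed -n '2,6p'
python3 - <<'E'
from st import *
k=lambda q:((proj("scene",q)-[180,130])*4).round(0)
print(s["time"],s["torque"],"hem R bottom",k(c(-.05,-.045,0)),"top",k(c(-.05,-.045,.034)),"lip point R side of strip",k(c(.015,-.045,.004)))
f=viewer.grab_frame("scene"); cv2.imwrite("pics/s5.png",cv2.resize(f[130:280,180:380],None,fx=4,fy=4,interpolation=cv2.INTER_CUBIC))
E
```

```text
tcp_pos: [0.5535, 0.3374, 0.0224]
ee_rot: [[-0.171, 0.985, 0.001], [0.985, 0.171, 0.0], [-0.0, 0.001, -1.0]]
wrist_force: [-3.5, -2.3, 11.4]
gripper_width: 0.0086
grip_force: 61.1
tcp_pos: [0.5534, 0.3374, 0.0224]
ee_rot: [[-0.171, 0.985, 0.001], [0.985, 0.171, 0.0], [0.0, 0.001, -1.0]]
wrist_force: [-3.2, -2.8, 11.7]
gripper_width: 0.0087
grip_force: 61.1
11.1833 [-0.37117061  0.70715959 -0.08145752] hem R bottom [308. 405.] top [306. 357.] lip point R side of strip [391. 343.]
```

View pics/s5.png

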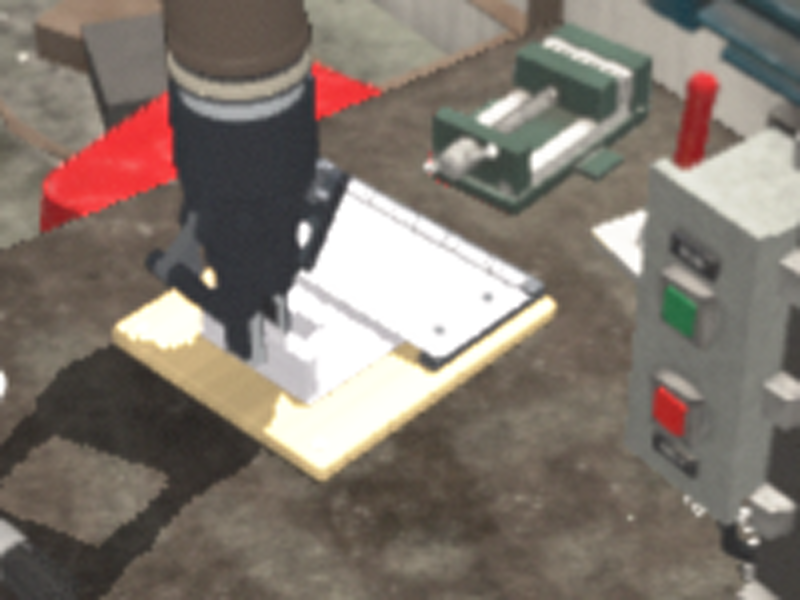

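The picture shows the hem corner at (308,402), where predicted. The plate is shut, and the strip's side meets the lip at (393,345), about 32 mm from the plate's end, which means it is centred. It is pressed steadily, so I'm handing in.

```bash
python3 -c "
from station import r
print(r.close_job())"
```

```text
the job is handed in; nothing more can be done
None
```

I handed the job in at about 11 s with the strip tucked about 35 mm under the shut cover plate, square and centred, and still held pressed on the board with roughly 12–14 N; the judge's result was not shown to me.

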